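Slide the pressing plate off its drying tray and stack it on the blotting press

ROBOT

A 7-joint arm with a two-finger parallel gripper is mounted at the origin on the work surface. World frame = base frame: x ahead of the robot, y to its left, z up, the work surface at z = 0. Lengths are in mm, angles in rad, forces in N, time in s.
With the tool pointing down it reaches from about 400 to 925 mm from the base axis. Payload 5.6 kg.
Tool frame: the origin (TCP) lies where the fingers leave the gripper's body, on its centre line; the fingertips stand 73 mm ahead of it and the grasp point (between the pads) lies 54 mm ahead of it (grip_depth is the distance from the TCP to the grasp point, in mm); y points along the fingers, z is the direction in which the jaws open and shut, and the axes are right-handed (so a half turn about y gives the same grasp; the last joint's range is limited). The gripper opens to 85 mm and grips with 20 to 120 N. Pads are 22 mm wide; open, the fingers measure 114 mm over their backs; the gripper's body (76 mm by 85 mm) begins 54 mm behind the grasp point. The pads swing forward as they close: fully open they stand 13 mm farther back than shut.
Start: joints at [-1.213, 0.468, -0.012, 1.603, 0.006, 1.071, -0.056], TCP at [253.637, 598.476, 303.89] pointing down, gripper open.
Joint ranges: [-2.53, 2.53], [-0.31, 2.02], [-1.57, 1.55], [0.28, 2.44], [-1.29, 4.43], [0.15, 1.84], [-2.92, 2.92]. Speed limits (rad/s): [2.57, 2.57, 3.14, 3.14, 3.14, 3.14, 3.14].

INTERFACE

Orientations are given as [roll, pitch, yaw] about the fixed x, y, z axes, in that order (R = Rz(yaw) Ry(pitch) Rx(roll)).
In Python, from station import * gives the robot as it stands.
- The arm moves only by the tool play_rows, never from a script. Its argument "increments" is one flat list of numbers, 7 for each row, row after row: the opening, from 0 (shut) to 1 (fully open), then the shift along the tool's x, y, z in mm, then the turn, a rotation vector about the tool's x, y, z in degrees. A call has 1 to 20 rows; each row shifts and turns the commanded pose from where the row before left it, along the tool's axes as they then stand; what a row does not reach is not made up. A row lasts 1/12 s, in which the tool goes at most 41.7 mm and 7.16 degrees, less where a joint would pass 70% of its speed; a pose out of reach is approached as far as the arm can. A call is refused whole if a number of a shift passes 41.7 or a number of a turn 7.16, either way. A call with a gripper value outside its range is refused whole. The fingers move at their own pace and stop on an object; "grip_force" is the grip in N (left out, the last holds). Time passes only in rows, so rows that do not move let the fingers close. It gives the time, the measured TCP pose, the force and the opening at its end, in the units of the state.
- sense(): the state, without advancing time (a new reading comes with each control period).
- snapshot(name): name is "scene" or "top"; returns a dict with "pixels" (420x560x3 uint8, red, green, blue), "fx", "fy", "cx", "cy" (pixels), "T" (4x4, takes a point from camera to world coordinates). Camera axes: x right, y up, looking along -z (the intrinsics and any distortion apply to the point x, -y, -z); pixel columns grow to the right and rows downward; lengths in mm; the calibration is good to about 2 mm. A picture is of the moment at which its call begins. There is no depth.
- hand_in(): hands the job in, once; it reports no verdict.
The state is a dict: "time_s": time; "q": joint angles; "dq": joint speeds; "joint_torque": joint torques, N m; "tool_pos": TCP position; "tcp_rot": TCP orientation; "force": force on the tool from outside, world axes, zero at the start; "torque": the same for the moment, N m; "finger_gap": opening from 0.0 (shut) to 1.0 (fully open).
Only numpy, scipy, OpenCV 4.12 (cv2) and the standard library are available. Lean on these libraries where they do the work, as an engineer would, in place of code of your own. Each camera call takes 0.05 s, during which the arm holds its last target. There are 200 camera calls.

TASK

Slide the thin aluminium pressing plate forward out of its drying tray, pressing on it only lightly, until its front end sticks out past the tray's open edge by about a third of its length while it still lies flat in the tray. Then take it by that end and stack it on the blotting press: guide pin through the plate's hole, plate lying flat on the press's cassette and in line with it, let go. Do not drop the plate on the bench, and leave the bottle, the tube rack and the microplate where they stand.

Things in the scene. Friction and masses are not known exactly. Their poses are not given: they have to be found in the camera images.
- plate_center (a point): Centre (half-way up) of the loose pressing plate: aluminium, 140 mm long (its x), 60 wide (y), 5 thick (z, up), 80 to 150 g. Its solid front end (-x) faces the tray's open edge. It starts in the tray, 2 to 6 mm from the back wall, 4 to 8 mm short of the edge. Fingertips hold it better than the slippery tray floor does: pressed on its top with 5 to 10 N they drag it. Over 45 N onto tray or press spoils it.
- plate_hole (a point): Centre (half-way through) of the plate's round through hole, 17 mm across, 52 mm from the plate's centre towards its +x (back) end; axes as the plate's.
- tray_edge (a point): Middle of the fixed tray's open front edge, at floor height (52 mm above the bench); x points into the tray, y along the edge, z up. Floor 150 mm long to the back wall, 64 wide; back wall and side rims stand 8 mm above it (3 above the plate), so inside the tray the plate's ends and sides cannot be gripped. Outside 88 mm wide. Floor 12 mm thick; only the bench lies in front of and below the edge.
- press_top (a point): Top of the fixed press's cassette, 62 mm above the bench, where the middle of the plate's underside belongs; x along the cassette to the guide pin, y across, z up. Cassette and pillar are 42 mm wide and reach from x = -30 to +70 mm, so the stacked plate's front 40 mm and 9 mm of each side stick out free. Below is a white foot, 170 x 110 mm, 12 mm high.
- press_pin_tip (a point): Tip of the press's upright steel guide pin: 12 mm across, its last 6 mm tapering to 6 mm; it stands 32 mm above the cassette, 52 mm on the +x side of press_top.
- bottle: White bottle, 64 mm across, 150 mm high, standing; origin under its middle. To be left alone.
- tube_rack: Green tube rack, 90 x 120 x 45 mm; origin under its middle. To be left alone.
- microplate: White microplate, 86 x 127 x 16 mm; origin under its middle. To be left alone.
There are look-alikes about, which are no part of the job. Leave any blue, orange or purple look-alike of the part that bears press_top alone.

How it is judged:
By the outcome, as a careful person would: the job done as asked, in the order asked, and still so for the second after the job is handed in, with the robot touching nothing.
It also fails if it takes over 64 s, if anything falls off the work surface, if the arm or the gripper's body presses on something with over 40 N, if the wrist force passes 120 N, or if a joint passes its speed limit or range.

## Working session

There is one attempt and no reset: what is moved stays moved. The work goes in short steps, Python scripts to look and compute and a tool call to move; the robot and the scene stay as the last step left them, time stands still between calls to the robot, and variables do not carry over. Pictures are saved under pics/ and viewed, about 8 in all and at most 12, crops included, and the job is handed in when it is done.

Besides the shell and the picture viewer there is one more tool, called after "Request:" by a JSON object that holds its "method" and its "body", one argument or row to a line. play_rows: Moves the arm, as the interface text tells. Its arguments: {"type":"object","properties":{"increments":{"type":"array","items":{"type":"number"}},"grip_force":{"type":"number"}},"required":["increments"]}

```bash
ls; mkdir -p pics
python3 - <<'E'
from station import *
import cv2,numpy as np,pickle
s=sense();print(s['tool_pos'],s['tcp_rot'],s['force'],s['finger_gap'])
for n in("scene","top"):
    d=snapshot(n);pickle.dump(d,open(n+".pkl","wb"));cv2.imwrite(f"pics/{n}0.png",d["pixels"][:,:,::-1])
    print(n,d['fx'],d['fy'],d['cx'],d['cy'],[k for k in d]);print(np.round(d['T'],3))
E
```

```text
pics
[253.46709536 598.06569226 302.91739726] [-1.57263109e+00 -1.34847048e-04 -4.00824976e-01] [-0.87755343 -0.25915776 -0.67502107] 0.9954322907129084
scene 504.54885475373993 504.54885475373993 272.7525353782386 208.46173186035315 ['pixels', 'fx', 'fy', 'cx', 'cy', 'T']
[[-6.170000e-01 -4.890000e-01  6.170000e-01  1.471229e+03]
 [ 7.870000e-01 -3.990000e-01  4.710000e-01  7.749200e+02]
 [ 1.600000e-02  7.760000e-01  6.310000e-01  1.040661e+03]
 [ 0.000000e+00  0.000000e+00  0.000000e+00  1.000000e+00]]
top 412.50690798860165 412.50690798860165 283.65104319615136 194.98472646395916 ['pixels', 'fx', 'fy', 'cx', 'cy', 'T']
[[ 2.800000e-02  9.910000e-01 -1.280000e-01  3.598060e+02]
 [-9.990000e-01  3.100000e-02  1.600000e-02  4.741100e+01]
 [ 2.000000e-02  1.270000e-01  9.920000e-01  1.361796e+03]
 [ 0.000000e+00  0.000000e+00  0.000000e+00  1.000000e+00]]
```

View pics/top0.png

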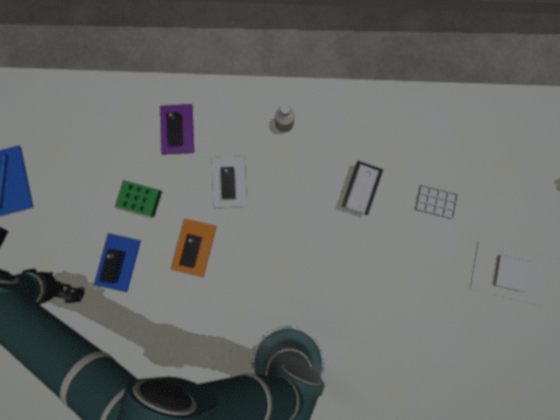

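View pics/scene0.png

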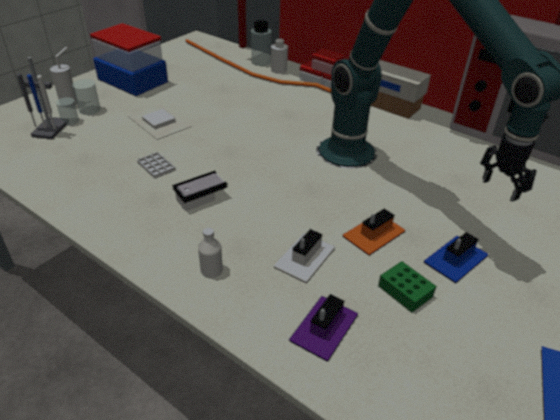

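The top view shows the tray with the plate at (362,188) and a press with a white foot at (228,182). Its look-alikes are purple (177,129), orange (194,248) and blue (118,262). The plate could be confused with the microplate (437,201) or the white square (512,272). By the description I choose the tray at (362,188) and the white-footed press at (228,182), and check both in a close crop.

Run:
```python
import cv2,numpy as np,pickle
def crop(n,u0,v0,w,h,k):
    im=pickle.load(open(n+".pkl","rb"))["pixels"][v0:v0+h,u0:u0+w,::-1]
    im=cv2.resize(im,None,fx=k,fy=k,interpolation=cv2.INTER_CUBIC)
    im=np.clip(im.astype(float)*1.25,0,255).astype(np.uint8)
    st=10
    for i in range(0,w,st): cv2.putText(im,str(u0+i),(i*k,8),0,.3,(0,0,255),1); cv2.line(im,(i*k,10),(i*k,14),(0,0,255),1)
    for i in range(st,h,st): cv2.putText(im,str(v0+i),(0,i*k+3),0,.3,(0,0,255),1)
    return im
a=crop("top",335,153,50,37+30,8)[:480//8*8+0]
A=cv2.resize
L=np.hstack([crop("top",335,155,50,65,8)[:300*2][:520],crop("top",205,150,50,65,8)[:520]])
cv2.imwrite("pics/c1.png",L)
M=np.hstack([crop("scene",165,165,66,50,6),crop("scene",270,225,66,60,6)[:300]])
cv2.imwrite("pics/c2.png",M)
print(L.shape,M.shape)
```

```text
(520, 800, 3) (300, 792, 3)
```

View pics/c1.png

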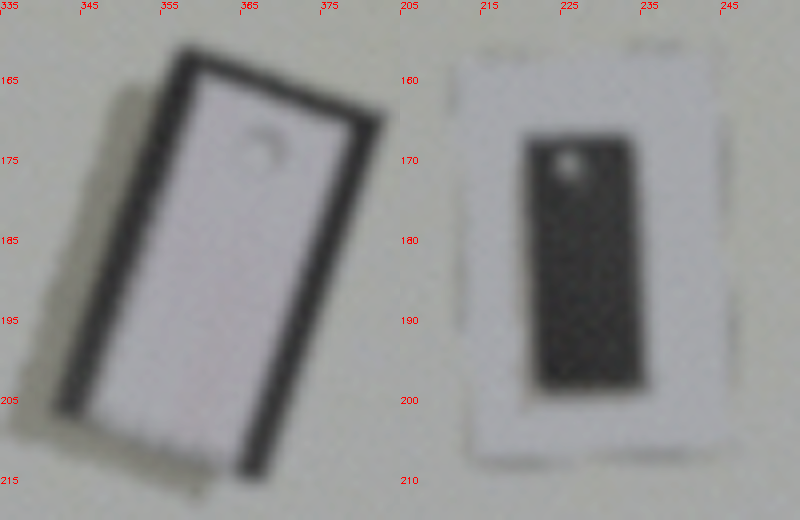

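View pics/c2.png

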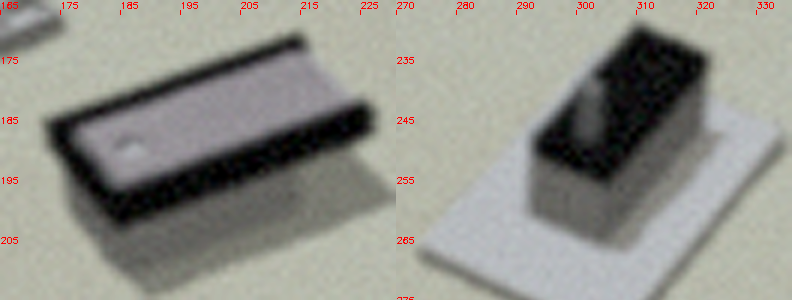

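The crops confirm both choices. The tray opens toward the robot (bottom of the top view), with the hole near (367.5,173). The white-footed press has its pin near (225.5,170), at its far +x end. Next I fit the poses.

```bash
cat > h.py <<'E'
import cv2,numpy as np,pickle
from scipy.optimize import least_squares
def proj(d,P):
    T=d['T'];c=(np.atleast_2d(P)-T[:3,3])@T[:3,:3]
    return np.c_[d['fx']*c[:,0]/-c[:,2]+d['cx'],d['fy']*-c[:,1]/-c[:,2]+d['cy']]
def ray(d,uv,z):
    T=d['T'];r=T[:3,:3]@np.array([(uv[0]-d['cx'])/d['fx'],-(uv[1]-d['cy'])/d['fy'],-1]);o=T[:3,3]
    return o+r*(z-o[2])/r[2]
def cp(p,k,o): return (np.array(p)+.5)/k-.5+np.array(o)
E
python3 - <<'E'
from h import *
t=pickle.load(open("top.pkl","rb"));s=pickle.load(open("scene.pkl","rb"))
T1=lambda x,y:cp((x,y),8,(335,155)); T2=lambda x,y:cp((x-400,y),8,(205,150))
S1=lambda x,y:cp((x,y),6,(165,165)); S2=lambda x,y:cp((x-396,y),6,(270,225))
r=lambda d,p,z:np.round(ray(d,p,z)[:2],1)
print("tray top: rim BL,BR",r(t,T1(187,47),60),r(t,T1(383,118),60),"FL,FR",r(t,T1(55,410),60),r(t,T1(265,480),60))
print("inner BL,BR",r(t,T1(197,75),57),r(t,T1(352,122),57),"plate FL FR",r(t,T1(88,412),57),r(t,T1(240,460),57))
print("hole",r(t,T1(266,150),57),"scene",r(s,S1(129,147),57))
print("scene rim B, F",r(s,S1(47,123),60),r(s,S1(300,36),60),r(s,S1(375,104),60))
print("cass top",[r(t,T2(*p),62) for p in((526,135),(632,135),(642,390),(538,392))])
print("cass scene",[r(s,S2(*p),62) for p in((535,140),(607,180),(708,62),(640,28))])
print("pin tip",r(t,T2(568,163),94),r(s,S2(592,78),94),"base",r(s,S2(588,146),62))
print("foot",[r(t,T2(*p),12) for p in((457,62),(720,52),(735,452),(476,464))])
# fit x,y,yaw of press using both
def fit(obs,x0):
    def f(p):
        c,sn=np.cos(p[2]),np.sin(p[2]);o=[]
        for d,uv,m in obs:
            P=np.array([p[0]+c*m[0]-sn*m[1],p[1]+sn*m[0]+c*m[1],m[2]]);o.append((proj(d,P)[0]-uv))
        return np.ravel(o)
    q=least_squares(f,x0,loss='soft_l1');print(np.round(q.x,3),np.round(f(q.x).reshape(-1,2),1).tolist());return q.x
C=[(70,21,62),(70,-21,62),(-30,-21,62),(-30,21,62)]
tp=[(526,135),(632,135),(642,390),(538,392)]
ob=[(t,T2(*p),m) for p,m in zip(tp,C)]+[(t,T2(568,163),(52,0,94))]
fit(ob,[700,170,0])
# scene corners: (535,140),(607,180) near pin (+x); order +y first?
sp=[(607,180),(535,140),(640,28),(708,62)]
os=[(s,S2(*p),m) for p,m in zip(sp,C)]+[(s,S2(592,78),(52,0,94))]
fit(os,[700,170,0]);fit(ob+os,[700,170,0])
E
```

```text
tray top: rim BL,BR [ 647.6 -210. ] [ 621.  -289.4] FL,FR [ 498.7 -158.1] [ 473.3 -242. ]
inner BL,BR [ 636.8 -214.7] [ 619.5 -277.6] plate FL FR [ 498.7 -171.8] [ 481.3 -232.7]
hole [ 607.  -242.8] scene [ 607.5 -237.2]
scene rim B, F [ 622.9 -283.9] [ 476.  -234.7] [ 497.5 -158.5]
cass top [array([613.2, 231.6]), array([614.6, 189.4]), array([512.1, 180.9]), array([510.1, 221.9])]
cass scene [array([616.1, 196.6]), array([616.7, 238.2]), array([519.5, 229.2]), array([519.9, 189.5])]
pin tip [596.4 210.2] [593.9 211.4] base [603.8 218.2]
foot [array([652.9, 268.8]), array([660.7, 159.8]), array([493.6, 146.9]), array([485.4, 252.5])]
[543.024 204.553  81.767] [[0.0, 0.7], [-0.1, 0.0], [-0.0, -0.9], [-0.3, -0.4], [0.4, 0.5]]
[547.137 211.369 213.701] [[0.0, -0.4], [-0.8, 0.3], [-0.1, -0.4], [1.0, -0.6], [0.0, 1.5]]
[543.678 207.012 100.614] [[-0.7, 0.4], [-0.8, -0.2], [-0.8, -1.1], [-1.1, -0.7], [-0.4, 0.3], [-0.3, -1.7], [-1.1, -0.9], [-0.8, -1.6], [0.4, -1.9], [-0.4, 0.3]]
```

Request:
{"method": "play_rows", "body": {
  "increments": [0, 0, 0, 0, 0, -5.2, 0, 0, 16.2, 3, -20.3, 0, 0, 0, 0, 16.2, 3, -20.3, 0, 0, 0, 0, 16.2, 3, -20.3, 0, 0, 0, 0, 16.2, 3, -20.3, 0, 0, 0, 0, 16.2, 3, -20.3, 0, 0, 0, 0, 16.2, 3, -20.3, 0, 0, 0, 0, 16.2, 3, -20.3, 0, 0, 0, 0, 16.2, 3, -20.3, 0, 0, 0, 0, 16.2, 3, -20.3, 0, 0, 0, 0, 16.2, 3, -20.3, 0, 0, 0, 0, 16.2, 3, -20.3, 0, 0, 0, 0, 16.2, 3, -20.3, 0, 0, 0, 0, 16.2, 3, -20.3, 0, 0, 0, 0, 16.2, 3, -20.3, 0, 0, 0, 0, 16.2, 3, -20.3, 0, 0, 0, 0, 16.2, 3, -20.3, 0, 0, 0, 0, 16.2, 3, -20.3, 0, 0, 0]
}}

```text
time_s: 1.6
tool_pos: [410.7, 184.5, 252.6]
tcp_rot: [-1.571, 0.0, -0.31]
force: [0.7, -0.3, -0.4]
finger_gap: -0.002
```

Request:
{"method": "play_rows", "body": {
  "increments": [0, 16.2, 3, -20.3, 0, 0, 0, 0, 16.2, 3, -20.3, 0, 0, 0, 0, 16.2, 3, -20.3, 0, 0, 0, 0, 16.2, 3, -20.3, 0, 0, 0, 0, 16.2, 3, -20.3, 0, 0, 0, 0, 16.2, 3, -20.3, 0, 0, 0, 0, 16.2, 3, -20.3, 0, 0, 0, 0, 16.2, 3, -20.3, 0, 0, 0, 0, 16.2, 3, -20.3, 0, 0, 0, 0, 16.2, 3, -20.3, 0, 0, 0, 0, 16.2, 3, -20.3, 0, 0, 0, 0, 16.2, 3, -20.3, 0, 0, 0, 0, 16.2, 3, -20.3, 0, 0, 0, 0, 16.2, 3, -20.3, 0, 0, 0, 0, 16.2, 3, -20.3, 0, 0, 0, 0, 16.2, 3, -20.3, 0, 0, 0, 0, 16.2, 3, -20.3, 0, 0, 0, 0, 0, 0, 0, 0, 0, 0, 0, 0, 0, 0, 0, 0, 0]
}}

```text
time_s: 3.18
tool_pos: [567.0, -228.4, 201.1]
tcp_rot: [-1.572, 0.001, -0.313]
force: [0.2, -0.1, -0.0]
finger_gap: -0.002
```

Request:
{"method": "play_rows", "body": {
  "increments": [0, 0, 20, 0, 0, 0, 0, 0, 0, 20, 0, 0, 0, 0, 0, 0, 17, 0, 0, 0, 0, 0, 0, 0, 0, 0, 0, 0]
}}

```text
time_s: 3.52
tool_pos: [565.5, -224.2, 141.5]
tcp_rot: [-1.57, 0.007, -0.308]
force: [-0.4, 0.8, -1.3]
finger_gap: -0.001
```

```bash
cat > v.py <<'E'
import sys
from h import *
from station import *
def view(out,crops,k,pts={}):
    S=sense();D={n:snapshot(n) for n in {c[0] for c in crops}};o=[]
    for n,u0,v0,w,h in crops:
        d=D[n];im=cv2.resize(d["pixels"][v0:v0+h,u0:u0+w,::-1],None,fx=k,fy=k,interpolation=cv2.INTER_CUBIC)
        im=np.clip(im.astype(float)*1.4,0,255).astype(np.uint8)
        for P in pts.get(n,[]):
            q=(proj(d,P)[0]-[u0,v0]+.5)*k-.5;cv2.drawMarker(im,tuple(int(round(x)) for x in q),(0,0,255),0,8,1)
        for i in range(0,w,10): cv2.putText(im,str(u0+i),(i*k,8),0,.3,(0,0,255),1)
        for i in range(10,h,10): cv2.putText(im,str(v0+i),(0,i*k+3),0,.3,(0,0,255),1)
        o.append(im)
    cv2.imwrite(out,np.hstack(o));print(np.round(S['tool_pos'],1),np.round(S['force'],1))
E
python3 - <<'E'
from v import *
p=sense()['tool_pos'];tip=p-[0,0,73]
view("pics/p1.png",[("scene",165,140,66,70),("top",335,155,50,70)],6,{"scene":[tip,p],"top":[tip,p]})
E
```

```text
[ 565.5 -224.2  141.5] [-0.4  0.8 -1.3]
```

View pics/p1.png

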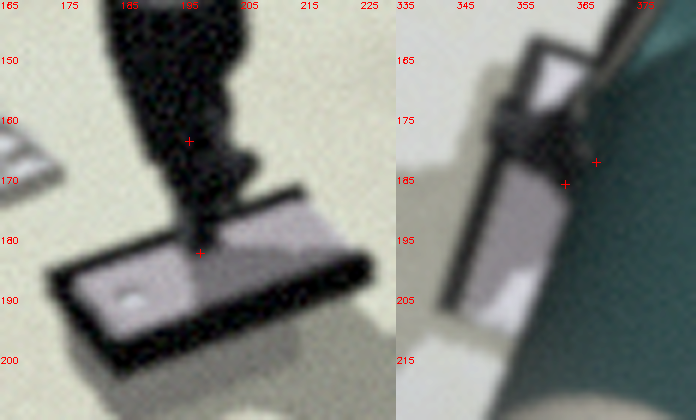

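The tips hover over the middle of the plate, about 10 mm above it: tip at scene pixel (198,181), hole ahead at (187,189). The scene camera agrees with the arm to about 1 mm. Now I lower to touch.

Request:
{"method": "play_rows", "body": {
  "increments": [0, 0, 4, 0, 0, 0, 0, 0, 0, 4, 0, 0, 0, 0, 0, 0, 1, 0, 0, 0, 0, 0, 0, 1, 0, 0, 0, 0, 0, 0, 0, 0, 0, 0, 0]
}}

```text
time_s: 4.03
tool_pos: [567.6, -226.9, 135.1]
tcp_rot: [-1.571, -0.0, -0.31]
force: [-0.3, 1.0, -0.5]
finger_gap: 0.002
```

Request:
{"method": "play_rows", "body": {
  "increments": [0, 0, 1, 0, 0, 0, 0, 0, 0, 1, 0, 0, 0, 0, 0, 0, 0.5, 0, 0, 0, 0, 0, 0, 0, 0, 0, 0, 0]
}}

```text
time_s: 4.37
tool_pos: [567.5, -226.9, 132.3]
tcp_rot: [-1.571, 0.0, -0.31]
force: [-0.1, -0.1, 0.7]
finger_gap: -0.003
```

Request:
{"method": "play_rows", "body": {
  "increments": [0, 0, 0.5, 0, 0, 0, 0, 0, 0, 0.5, 0, 0, 0, 0, 0, 0, 0, 0, 0, 0, 0]
}}

```text
time_s: 4.62
tool_pos: [567.5, -226.8, 131.3]
tcp_rot: [-1.571, 0.0, -0.31]
force: [0.1, -0.1, -0.4]
finger_gap: -0.0
```

Request:
{"method": "play_rows", "body": {
  "increments": [0, 0, 0.5, 0, 0, 0, 0, 0, 0, 0, 0, 0, 0, 0, 0, 0, 0, 0, 0, 0, 0]
}}

```text
time_s: 4.87
tool_pos: [567.5, -226.8, 130.9]
tcp_rot: [-1.571, 0.0, -0.31]
force: [1.1, 0.1, -0.4]
finger_gap: 0.002
```

Request:
{"method": "play_rows", "body": {
  "increments": [0, 0, 0.5, 0, 0, 0, 0, 0, 0, 0, 0, 0, 0, 0, 0, 0, 0, 0, 0, 0, 0]
}}

```text
time_s: 5.12
tool_pos: [567.5, -226.9, 130.4]
tcp_rot: [-1.571, 0.0, -0.31]
force: [0.3, 0.1, 0.0]
finger_gap: -0.001
```

Request:
{"method": "play_rows", "body": {
  "increments": [0, 0, 0.5, 0, 0, 0, 0, 0, 0, 0, 0, 0, 0, 0, 0, 0, 0, 0, 0, 0, 0]
}}

```text
time_s: 5.37
tool_pos: [567.5, -226.9, 129.8]
tcp_rot: [-1.571, 0.0, -0.31]
force: [-1.2, -0.3, -1.5]
finger_gap: 0.002
```

Request:
{"method": "play_rows", "body": {
  "increments": [0, 0, 0.4, 0, 0, 0, 0, 0, 0, 0, 0, 0, 0, 0, 0, 0, 0, 0, 0, 0, 0]
}}

```text
time_s: 5.62
tool_pos: [567.6, -226.9, 129.8]
tcp_rot: [-1.571, -0.0, -0.31]
force: [-1.0, 0.4, 3.2]
finger_gap: 0.0
```

Request:
{"method": "play_rows", "body": {
  "increments": [0, 0, 0.4, 0, 0, 0, 0, 0, 0, 0, 0, 0, 0, 0, 0, 0, 0, 0, 0, 0, 0]
}}

```text
time_s: 5.87
tool_pos: [567.6, -226.9, 129.8]
tcp_rot: [-1.571, -0.0, -0.31]
force: [-2.1, 1.5, 6.2]
finger_gap: 0.002
```

Request:
{"method": "play_rows", "body": {
  "increments": [0, 0, 0.2, 0, 0, 0, 0, 0, -1, 0, 0, 0, 0, 0, 0, -2, 0, 0, 0, 0, 0, 0, -2, 0, 0, 0, 0, 0, 0, -2, 0, 0, 0, 0, 0, 0, -1, 0, 0, 0, 0, 0, 0, 0, 0, 0, 0, 0, 0]
}}

```text
time_s: 6.45
tool_pos: [560.7, -224.7, 129.7]
tcp_rot: [-1.571, -0.003, -0.31]
force: [1.4, -0.7, 4.7]
finger_gap: -0.0
```

Request:
{"method": "play_rows", "body": {
  "increments": [0, 0, 0.3, 0, 0, 0, 0, 0, -2, 0, 0, 0, 0, 0, 0, -2, 0, 0, 0, 0, 0, 0, -2, 0, 0, 0, 0, 0, 0, -2, 0, 0, 0, 0, 0, 0, -2, 0, 0, 0, 0, 0, 0, -2, 0, 0, 0, 0, 0]
}}

```text
time_s: 7.03
tool_pos: [549.9, -221.3, 129.7]
tcp_rot: [-1.571, -0.004, -0.31]
force: [3.0, -2.0, 8.0]
finger_gap: 0.0
```

Run:
```python
from v import *
view("pics/p2.png",[("scene",165,140,66,70)],8)
```

```text
[ 549.9 -221.3  129.7] [ 3. -2.  8.]
```

View pics/p2.png

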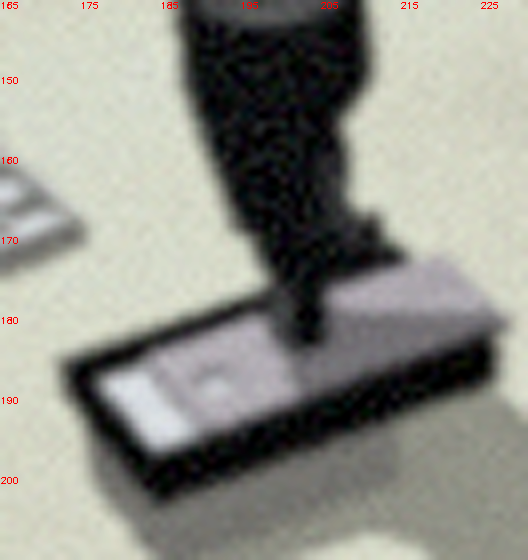

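The plate follows the fingers: its hole is now at scene (191,187), a bare strip of floor shows behind it, and its front is past the edge at about (227,180). I continue.

Request:
{"method": "play_rows", "body": {
  "increments": [0, -2, 0, 0, 0, 0, 0, 0, -2, 0, 0, 0, 0, 0, 0, -2, 0, 0, 0, 0, 0, 0, -2, 0, 0, 0, 0, 0, 0, -2, 0, 0, 0, 0, 0, 0, -2, 0, 0, 0, 0, 0, 0, -2, 0, 0, 0, 0, 0, 0, -2, 0, 0, 0, 0, 0]
}}

```text
time_s: 7.75
tool_pos: [534.7, -216.5, 129.7]
tcp_rot: [-1.571, -0.004, -0.31]
force: [2.8, -0.5, 6.2]
finger_gap: -0.001
```

Request:
{"method": "play_rows", "body": {
  "increments": [0, -2, 0, 0, 0, 0, 0, 0, -2, 0, 0, 0, 0, 0, 0, -2, 0, 0, 0, 0, 0, 0, -2, 0, 0, 0, 0, 0, 0, -2, 0, 0, 0, 0, 0, 0, -2, 0, 0, 0, 0, 0, 0, 0, 0, 0, 0, 0, 0]
}}

```text
time_s: 8.33
tool_pos: [523.0, -212.7, 129.7]
tcp_rot: [-1.571, -0.004, -0.31]
force: [1.2, -2.0, 7.4]
finger_gap: -0.002
```

Run:
```python
from v import *
view("pics/p3.png",[("scene",165,140,76,70)],8)
```

```text
[ 523.  -212.7  129.7] [ 1.2 -2.   7.4]
```

View pics/p3.png

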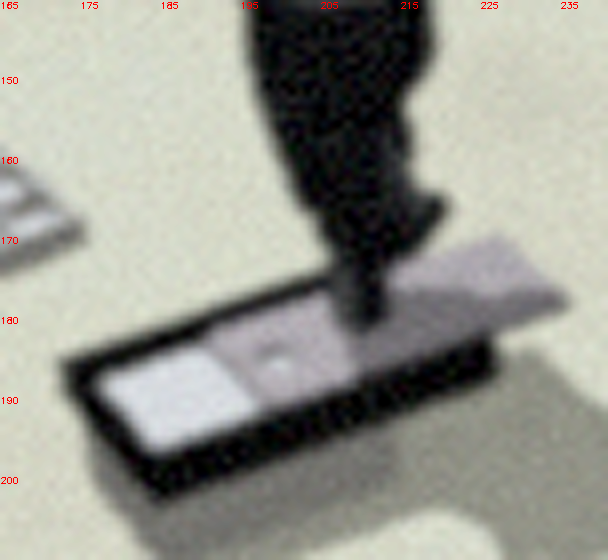

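Run:
```python
from h import *
s=pickle.load(open("scene.pkl","rb"))
e=np.array([np.cos(.31),-np.sin(.31)]);n=np.array([-e[1],e[0]])
S=lambda x,y,z:ray(s,cp((x,y),8,(165,140)),z)[:2]
h=S(276,361,57);h0=ray(s,cp((129,147),6,(165,165)),57)[:2]
print(h0,h,(h-h0)@e,(h-h0)@n)
for nm,p,z in [("frontL",(500,236),57),("frontR",(570,303),57),("backL?",(205,335),57),("backR",(258,410),57),("rimF near",(490,332),60)]:
    q=S(*p,z);print(nm,q.round(1),"from hole along/across",((q-h)@e).round(1),((q-h)@n).round(1))
```

```text
[ 607.48769561 -237.15757173] [ 563.9037224 -221.6856956] -46.22631022814206 1.438719592068507
frontL [ 439.4 -211.3] from hole along/across -121.8 -28.1
frontR [ 457.3 -155.9] from hole along/across -121.6 30.2
backL? [ 569.5 -256.9] from hole along/across 16.1 -31.8
backR [ 592.2 -203.9] from hole along/across 21.5 25.6
rimF near [ 496.6 -164.9] from hole along/across -81.4 33.5
```

The plate has moved 46 mm and overhangs by about 40 mm: its front is at scene (231,173) and the tray corner at (226,181). Another 6.5 mm is needed.

Request:
{"method": "play_rows", "body": {
  "increments": [0, -2, 0, 0, 0, 0, 0, 0, -2, 0, 0, 0, 0, 0, 0, -2, 0, 0, 0, 0, 0, 0, -1, 0, 0, 0, 0, 0, 0, 0, 0, 0, 0, 0, 0, 0, 0, 0, 0, 0, 0, 0]
}}

```text
time_s: 8.88
tool_pos: [516.4, -210.6, 129.7]
tcp_rot: [-1.571, -0.004, -0.31]
force: [1.3, -1.6, 7.6]
finger_gap: 0.004
```

Request:
{"method": "play_rows", "body": {
  "increments": [0, 0, -2, 0, 0, 0, 0, 0, 0, -8, 0, 0, 0, 0, 1, 0, -20, 0, 0, 0, 0, 1, 0, -30, 0, 0, 0, 0, 1, 0, -20, 0, 0, 0, 0, 1, 0, 0, 0, 0, 0, 0, 1, 0, 0, 0, 0, 0, 0]
}}

```text
time_s: 9.47
tool_pos: [515.1, -210.0, 209.6]
tcp_rot: [-1.57, -0.001, -0.31]
force: [0.0, -0.5, -0.6]
finger_gap: 0.707
```

Request:
{"method": "play_rows", "body": {
  "increments": [1, -18, 0, 0.8, 0, 0, 0, 1, -18, 0, 0.8, 0, 0, 0, 1, -18, 0, 0.8, 0, 0, 0, 1, 0, 25, 0, 0, 0, 0, 1, 0, 25, 0, 0, 0, 0, 1, 0, 20, 0, 0, 0, 0, 1, 0, 0, 0, 0, 0, 0, 1, 0, 0, 0, 0, 0, 0]
}}

```text
time_s: 10.13
tool_pos: [463.0, -191.0, 137.1]
tcp_rot: [-1.571, 0.005, -0.31]
force: [0.3, -0.2, 0.1]
finger_gap: 0.998
```

Run:
```python
from v import *
p=sense()['tool_pos'];R=np.array([[.952,.305],[-.305,.952]])
g=[np.r_[p[:2],57]]
view("pics/p4.png",[("scene",180,130,70,70),("top",325,175,40,70)],7,{"scene":g,"top":g})
```

```text
[ 463.  -191.   137.1] [ 0.3 -0.2  0.1]
```

View pics/p4.png

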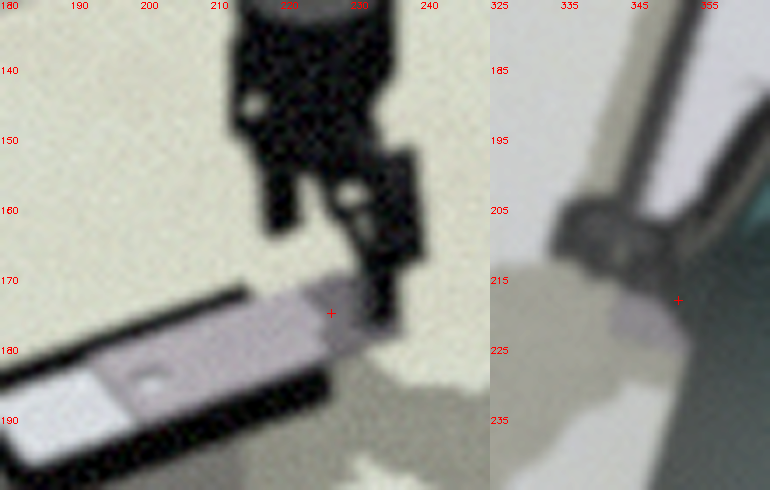

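The fingers straddle the overhanging end: the marker at scene (227,175) sits within about 1.5 mm of the plate's mid-line and clear of the tray edge. I lower and grip.

Request:
{"method": "play_rows", "body": {
  "increments": [1, 0, 8, 0, 0, 0, 0, 1, 0, 8, 0, 0, 0, 0, 1, 0, 8, 0, 0, 0, 0, 1, 0, 7, 0, 0, 0, 0, 1, 0, 0, 0, 0, 0, 0]
}}

```text
time_s: 10.65
tool_pos: [463.6, -191.0, 106.1]
tcp_rot: [-1.571, 0.003, -0.31]
force: [-0.6, -0.1, 0.8]
finger_gap: 1.002
```

Request:
{"method": "play_rows", "body": {
  "increments": [0.65, 0, 0, 0, 0, 0, 0, 0.65, 0, 0, 0, 0, 0, 0, 0.6, 0, 0, 0, 0, 0, 0, 0.6, 0, 0, 0, 0, 0, 0, 0.6, 0, 0, 0, 0, 0, 0, 0.6, 0, 0, 0, 0, 0, 0],
  "grip_force": 30
}}

```text
time_s: 11.15
tool_pos: [464.6, -191.5, 107.9]
tcp_rot: [-1.571, -0.001, -0.31]
force: [-0.8, -0.9, 2.0]
finger_gap: 0.694
```

Request:
{"method": "play_rows", "body": {
  "increments": [0, 0, 0, 0, 0, 0, 0, 0, 0, 0, 0, 0, 0, 0, 0, 0, 0, 0, 0, 0, 0, 0, 0, 0, 0, 0, 0, 0],
  "grip_force": 80
}}

```text
time_s: 11.48
tool_pos: [464.7, -191.5, 108.1]
tcp_rot: [-1.571, -0.001, -0.31]
force: [-2.0, -0.3, 5.5]
finger_gap: 0.678
```

Request:
{"method": "play_rows", "body": {
  "increments": [0, 0, -2, 0, 0, 0, 0, 0, 0, -4, 0, 0, 0, 0, 0, 0, -6, 0, 0, 0, 0, 0, 0, -8, 0, 0, 0, 0, 0, 0, 0, 0, 0, 0, 0, 0, 0, 0, 0, 0, 0, 0]
}}

```text
time_s: 11.98
tool_pos: [464.9, -191.4, 128.3]
tcp_rot: [-1.571, -0.002, -0.31]
force: [0.2, 0.3, -1.2]
finger_gap: 0.676
```

Run:
```python
from v import *
p=sense()['tool_pos']
view("pics/p5.png",[("scene",165,120,76,80)],7)
print(sense()['torque'])
```

```text
[ 464.9 -191.4  128.3] [ 0.2  0.3 -1.2]
[ 0.00826935  0.076719   -0.02249805]
```

View pics/p5.png

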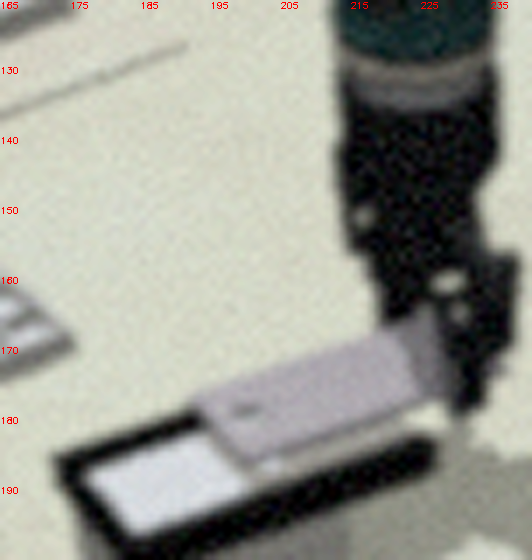

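The plate hangs level in the grip, about 20 mm above the tray floor, with its hole at scene (200,178.5). I lift, turn 22.3° and carry it to the press.

Request:
{"method": "play_rows", "body": {
  "increments": [0, 0, -10, 0, 0, 0, 0, 0, 0, -20, 0, 0, 0, 0, 0, 0, -20, 0, 0, 0, 0, 0, 0, -15, 0, 0, 0, 0, 0, 0, -7, 0, 0, -2, 0, 0, 0, 0, 0, 0, -4, 0, 0, 0, 0, 0, 0, -5, 0, 0, 0, 0, 0, 0, -5, 0, 0, 0, 0, 0, 0, -4, 0, 0, 0, 0, 0, 0, -2.3, 0, 0, 0, 0, 0, 0, 0, 0]
}}

```text
time_s: 12.95
tool_pos: [464.3, -191.4, 200.0]
tcp_rot: [-1.571, -0.0, 0.08]
force: [0.4, 0.4, -1.3]
finger_gap: 0.676
```

Request:
{"method": "play_rows", "body": {
  "increments": [0, 1, 0, 6, 0, 0, 0, 0, 2, 0, 12, 0, 0, 0, 0, 3, 0, 18, 0, 0, 0, 0, 4, 0, 24, 0, 0, 0, 0, 4, 0, 24, 0, 0, 0, 0, 4, 0, 24, 0, 0, 0, 0, 4, 0, 24, 0, 0, 0, 0, 4, 0, 24, 0, 0, 0, 0, 4, 0, 24, 0, 0, 0, 0, 4, 0, 24, 0, 0, 0, 0, 4, 0, 24, 0, 0, 0, 0, 4, 0, 24, 0, 0, 0, 0, 4, 0, 24, 0, 0, 0, 0, 4, 0, 24, 0, 0, 0, 0, 4, 0, 24, 0, 0, 0, 0, 4, 0, 24, 0, 0, 0, 0, 4, 0, 24, 0, 0, 0, 0, 2, 0, 12, 0, 0, 0, 0, 1, 0, 8, 0, 0, 0, 0, 0, 0, 0, 0, 0, 0]
}}

```text
time_s: 14.62
tool_pos: [497.9, 206.1, 199.5]
tcp_rot: [-1.571, 0.0, 0.081]
force: [0.6, -0.6, -0.4]
finger_gap: 0.674
```

Request:
{"method": "play_rows", "body": {
  "increments": [0, 0, 10, 0, 0, 0, 0, 0, 0, 15, 0, 0, 0, 0, 0, 0, 10, 0, 0, 0, 0, 0, 0, 2, 0, 0, 0, 0, 0, 0, 0, 0, 0, 0, 0, 0, 0, 0, 0, 0, 0, 0]
}}

```text
time_s: 15.12
tool_pos: [498.5, 203.9, 162.6]
tcp_rot: [-1.571, 0.0, 0.078]
force: [0.4, 0.5, -0.7]
finger_gap: 0.677
```

Run:
```python
from v import *
view("pics/p6.png",[("scene",265,205,60,70),("top",205,150,50,70)],7)
```

```text
[498.5 203.9 162.6] [ 0.4  0.5 -0.7]
```

View pics/p6.png

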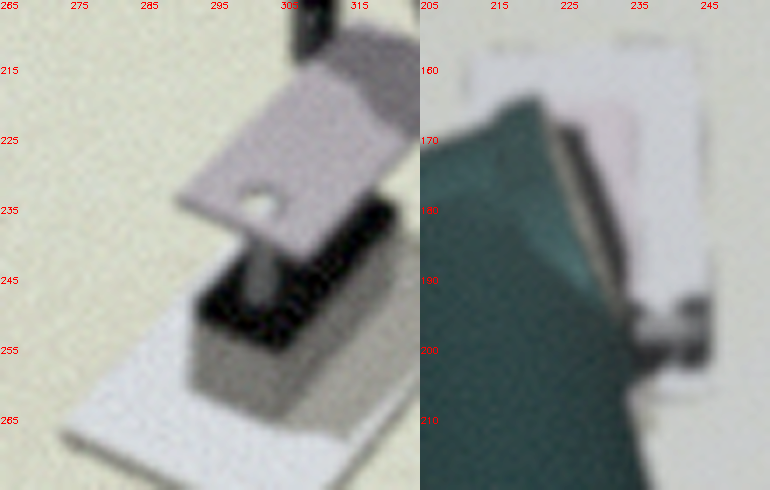

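The plate hovers level over the press, with its hole at scene (302,233) and the pin beneath it at column 302. The arm hides the hole in the top view. I measure the offset in the scene images.

Run:
```python
from h import *
from station import *
s=pickle.load(open("scene.pkl","rb"));S=sense();d=snapshot("scene");pickle.dump(d,open("hov.pkl","wb"))
np.set_printoptions(linewidth=200)
print("pin\n",np.c_[np.arange(234,253),s['pixels'].mean(2).astype(int)[234:253,296:311]])
print("hole\n",np.c_[np.arange(227,250),d['pixels'].mean(2).astype(int)[227:250,295:312]])
print(S['tool_pos'])
for c in [(599,215),(596,212),(597,212),(599,212)]:
    print(c,proj(s,[[*c,62],[*c,88],[*c,94]]).round(1).tolist())
```

```text
pin
 [[234 147 143 144 145 143 147 140 132 113  77  41  20  12   5  21]
 [235 145 145 141 144 144 139 134 110  75  40  19  14   7  16  13]
 [236 142 146 144 143 145 138 111  73  46  16  17  15  12  10   2]
 [237 142 141 145 145 140 121  91  52  18   5  12  12   8  15   7]
 [238 141 144 149 135 122 100  89  65  40  23  11  18   7   5  12]
 [239 146 149 143 122  96  85  87  80  56  23  11  22  11  12  20]
 [240 145 146 128 102  67  75  79  78  50  25  17  13  11  10  10]
 [241 145 131 104  67  54  60  68  61  46  18  16  17  10  13   8]
 [242 135 105  64  42  50  60  61  59  37  25   7  14  15  11  16]
 [243 107  71  34  24  47  61  64  53  32  25   1   4   4  14  16]
 [244  74  37  18  31  50  59  64  57  39  18  16   2  12  21  11]
 [245  42  15  10  29  52  59  61  57  41  21  18   7   9  14  19]
 [246  21  12  10  31  49  61  63  52  36   9   8   1   6  24   1]
 [247  15   4   9  30  46  55  55  43  26   7  10  17  17   0  10]
 [248  15  18  14  20  30  38  42  34  24   5   0   8  15   3  18]
 [249   1   7   0  19  23  26  26  16  17   9  14  12   2  18  38]
 [250   8   3  16   2  
[... 1491 characters left out ...]
57  64  54  37  21   5  16   0  12  21   5]
 [245  76  40  22   0  26  46  63  62  57  29  19  25   0  10   0   3   4]
 [246  40   9   3  16  18  48  62  60  55  41  22  13  13  14   2  15  16]
 [247  15   0   8   4  29  45  53  60  48  28  16  12  14   8   0   5  18]
 [248  10  13  12   0  16  29  41  34  30  22  10   5   5  11   2  29  42]
 [249   5   5   1  19  12   5  24  16  24   3   0   8   4  13  20  36  56]]
[498.73631821 204.39709774 163.12080243]
(599, 215) [[301.6, 247.5], [302.1, 240.7], [302.2, 239.1]]
(596, 212) [[301.4, 246.5], [301.9, 239.7], [302.0, 238.1]]
(597, 212) [[301.2, 246.7], [301.7, 239.9], [301.8, 238.3]]
(599, 212) [[300.8, 247.0], [301.3, 240.2], [301.4, 238.6]]
```

Run:
```python
from h import *
d=pickle.load(open("hov.pkl","rb"))
tcp=np.array([498.7,204.4]);ps=.08
ex=np.array([np.cos(ps),np.sin(ps)]);ey=np.array([-ex[1],ex[0]])
zt=112.
print("hole pick",ray(d,(302.5,233.1),zt)[:2].round(1))
for p in((176,199),(304,256)):
    q=ray(d,cp(p,7,(265,205)),zt)[:2];print("corner",q.round(1),((q-tcp)@ex).round(1),((q-tcp)@ey).round(1))
# photometric fit: darkness/brightness of hole: render top rim ellipse minus; annulus model
g=d['pixels'].mean(2);u0,v0,w,h=294,226,18,12
k=8;th=np.linspace(0,2*np.pi,60)
def mask(c,z):
    P=np.c_[c[0]+8.5*np.cos(th),c[1]+8.5*np.sin(th),0*th+z]
    uv=((proj(d,P)-[u0,v0]+.5)*k-.5)
    m=np.zeros((h*k,w*k),np.uint8);cv2.fillPoly(m,[np.round(uv*16).astype(np.int32)],1,shift=4);return m
best=[]
I=g[v0:v0+h,u0:u0+w]
keep=np.ones_like(I,bool)
for i in range(h):
    for j in range(w):
        # keep pixels near hole only, above back edge
        if (v0+i)>236-0 or abs(u0+j-302.5)>6: keep[i,j]=False
for x in np.arange(588,606,.5):
    for y in np.arange(204,222,.5):
        a=mask((x,y),zt);b=mask((x,y),zt-5)&a
        f=lambda m:cv2.GaussianBlur(cv2.resize(m.astype(np.float32),(w,h),interpolation=cv2.INTER_AREA),(0,0),.6)
        A=np.c_[np.ones(keep.sum()),f(a)[keep],f(b)[keep]]
        c,r,_,_=np.linalg.lstsq(A,I[keep],rcond=None);best.append((np.sum((A@c-I[keep])**2),x,y,*c.round(0)))
best.sort();print(best[:4])
q=np.array(best[0][1:3]);print("hole rel tcp",(q-tcp)@ex,(q-tcp)@ey)
```

```text
hole pick [595.2 212. ]
corner [617.1 184.4] 116.5 -29.4
corner [612.4 242.5] 116.4 28.9
[(np.float64(3752.482135207878), np.float64(596.5), np.float64(210.5), np.float64(123.0), np.float64(-37.0), np.float64(58.0)), (np.float64(3761.09568892945), np.float64(596.5), np.float64(210.0), np.float64(123.0), np.float64(-37.0), np.float64(59.0)), (np.float64(3774.418956667351), np.float64(596.0), np.float64(210.5), np.float64(123.0), np.float64(-39.0), np.float64(59.0)), (np.float64(3803.4906860052065), np.float64(596.0), np.float64(211.0), np.float64(123.0), np.float64(-38.0), np.float64(58.0))]
hole rel tcp 97.97468650960813 -1.7351666617391173
```

Request:
{"method": "play_rows", "body": {
  "increments": [0, 1, 2, 1.3, 0, 0, 0, 0, 0, 4, 0, 0, 0, 0, 0, 0, 4, 0, 0, 0, 0, 0, 0, 2, 0, 0, 0, 0, 0, 0, 1, 0, 0, 0, 0, 0, 0, 0, 0, 0, 0, 0]
}}

```text
time_s: 15.77
tool_pos: [499.0, 205.9, 149.1]
tcp_rot: [-1.571, 0.001, 0.079]
force: [-0.2, 0.9, -0.4]
finger_gap: 0.673
```

Request:
{"method": "play_rows", "body": {
  "increments": [0, 0, 1, 0, 0, 0, 0, 0, 0, 1, 0, 0, 0, 0, 0, 0, 1, 0, 0, 0, 0, 0, 0, 0, 0, 0, 0, 0]
}}

```text
time_s: 16.1
tool_pos: [499.1, 205.9, 146.5]
tcp_rot: [-1.571, 0.0, 0.079]
force: [-0.7, 0.8, -0.9]
finger_gap: 0.676
```

Request:
{"method": "play_rows", "body": {
  "increments": [0, 0, 1, 0, 0, 0, 0, 0, 0, 1, 0, 0, 0, 0, 0, 0, 1, 0, 0, 0, 0, 0, 0, 0, 0, 0, 0, 0]
}}

```text
time_s: 16.43
tool_pos: [499.1, 205.9, 143.4]
tcp_rot: [-1.571, 0.0, 0.079]
force: [-0.2, -0.6, -1.5]
finger_gap: 0.674
```

Request:
{"method": "play_rows", "body": {
  "increments": [0, 0, 2, 0, 0, 0, 0, 0, 0, 2, 0, 0, 0, 0, 0, 0, 2, 0, 0, 0, 0, 0, 0, 0, 0, 0, 0, 0]
}}

```text
time_s: 16.77
tool_pos: [498.9, 205.8, 137.1]
tcp_rot: [-1.571, 0.001, 0.079]
force: [-0.3, -0.5, -2.2]
finger_gap: 0.675
```

Run:
```python
from v import *
view("pics/p7.png",[("scene",270,205,60,70)],8)
```

```text
[498.9 205.8 137.1] [-0.3 -0.5 -2.2]
```

View pics/p7.png

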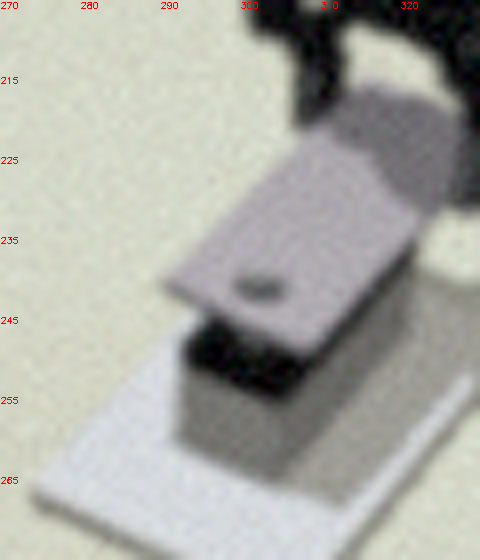

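The pin is through the hole: it shows inside the hole at scene (302,241), with the underside 13 mm below pin-tip height and no contact force. I continue down.

Request:
{"method": "play_rows", "body": {
  "increments": [0, 0, 2, 0, 0, 0, 0, 0, 0, 2, 0, 0, 0, 0, 0, 0, 2, 0, 0, 0, 0, 0, 0, 2, 0, 0, 0, 0, 0, 0, 2, 0, 0, 0, 0, 0, 0, 0, 0, 0, 0, 0]
}}

```text
time_s: 17.32
tool_pos: [498.9, 205.9, 127.1]
tcp_rot: [-1.571, 0.001, 0.079]
force: [-0.3, -0.0, -1.1]
finger_gap: 0.674
```

Request:
{"method": "play_rows", "body": {
  "increments": [0, 0, 2, 0, 0, 0, 0, 0, 0, 2, 0, 0, 0, 0, 0, 0, 2, 0, 0, 0, 0, 0, 0, 0, 0, 0, 0, 0]
}}

```text
time_s: 17.65
tool_pos: [499.0, 205.9, 121.1]
tcp_rot: [-1.571, 0.001, 0.079]
force: [-0.4, 1.0, -1.1]
finger_gap: 0.674
```

Request:
{"method": "play_rows", "body": {
  "increments": [0, 0, 1, 0, 0, 0, 0, 0, 0, 0.7, 0, 0, 0, 0, 0, 0, 0, 0, 0, 0, 0]
}}

```text
time_s: 17.9
tool_pos: [499.2, 206.0, 119.8]
tcp_rot: [-1.571, 0.0, 0.079]
force: [-0.3, 0.6, -1.1]
finger_gap: 0.677
```

Before the final touch I check yaw and centring against the cassette numerically, while I can still correct them.

Run:
```python
from v import *
S=sense();d=snapshot("scene");pickle.dump(d,open("low.pkl","rb".replace('r','w')))
p=S['tool_pos'];z=p[2]-51.1
def draw(im,P,col,k,o):
    q=np.round(((proj(d,P)-o+.5)*k-.5)*16).astype(np.int32);cv2.polylines(im,[q],True,col,1,cv2.LINE_AA,4)
def rect(o,ps,x0,x1,hw,z):
    c,s=np.cos(ps),np.sin(ps);return [[o[0]+c*a-s*b,o[1]+s*a+c*b,z] for a,b in((x0,-hw),(x1,-hw),(x1,hw),(x0,hw))]
k=8;o=np.array([270,205]);im=cv2.resize(d['pixels'][205:275,270:345,::-1],None,fx=k,fy=k,interpolation=cv2.INTER_CUBIC)
im=np.clip(im*1.4,0,255).astype(np.uint8)
draw(im,rect(p,.08,-23.5,116.5,30,z),(0,0,255),k,o)
pr=np.array([597,213])-52*np.array([np.cos(.08),np.sin(.08)])
draw(im,rect(pr,.08,-30,70,21,62),(0,255,0),k,o)
draw(im,rect(pr,.08,-85,85,55,12),(255,0,0),k,o)
cv2.imwrite("pics/p8.png",im)
```

```text
(no output)
```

View pics/p8.png

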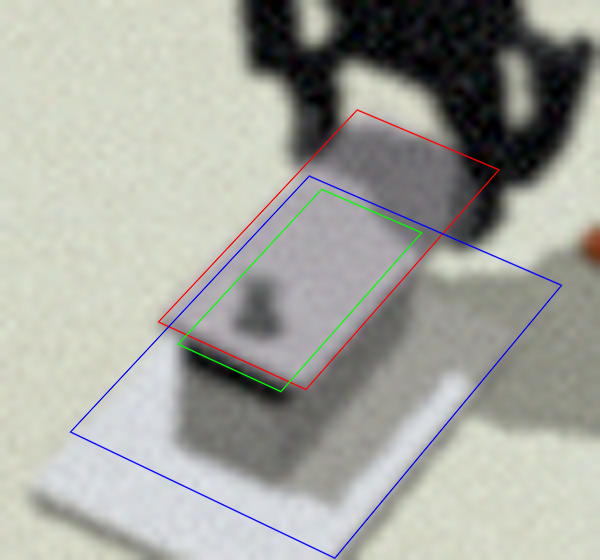

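Outlines at 8x zoom: the plate lies parallel to the cassette, and the pin stands up through the hole at about scene (302,243). I lower to light contact.

Request:
{"method": "play_rows", "body": {
  "increments": [0, 0, 0.7, 0, 0, 0, 0, 0, 0, 0.5, 0, 0, 0, 0, 0, 0, 0, 0, 0, 0, 0]
}}

```text
time_s: 18.2
tool_pos: [499.3, 206.0, 118.7]
tcp_rot: [-1.571, -0.0, 0.079]
force: [0.3, 0.3, -1.0]
finger_gap: 0.677
```

Request:
{"method": "play_rows", "body": {
  "increments": [0, 0, 0.5, 0, 0, 0, 0, 0, 0, 0, 0, 0, 0, 0, 0, 0, 0, 0, 0, 0, 0]
}}

```text
time_s: 18.45
tool_pos: [499.3, 206.0, 118.5]
tcp_rot: [-1.571, -0.0, 0.079]
force: [-1.3, -0.3, 2.6]
finger_gap: 0.675
```

Request:
{"method": "play_rows", "body": {
  "increments": [0, 0, 0.5, 0, 0, 0, 0, 0, 0, 0, 0, 0, 0, 0, 0, 0, 0, 0, 0, 0, 0]
}}

```text
time_s: 18.7
tool_pos: [499.3, 206.0, 118.3]
tcp_rot: [-1.571, -0.0, 0.079]
force: [-2.4, -1.7, 6.6]
finger_gap: 0.673
```

Request:
{"method": "play_rows", "body": {
  "increments": [0.68, 0, 0, 0, 0, 0, 0, 0.72, 0, 0, 0, 0, 0, 0, 0.76, 0, 0, 0, 0, 0, 0, 0.8, 0, 0, 0, 0, 0, 0, 0.9, 0, 0, 0, 0, 0, 0, 1, 0, 0, 0, 0, 0, 0, 1, 0, 0, 0, 0, 0, 0, 1, 0, 0, 0, 0, 0, 0],
  "grip_force": 20
}}

```text
time_s: 19.37
tool_pos: [499.2, 205.9, 117.6]
tcp_rot: [-1.571, 0.0, 0.079]
force: [0.2, 0.1, -0.6]
finger_gap: 0.996
```

Request:
{"method": "play_rows", "body": {
  "increments": [1, 0, -3, 0, 0, 0, 0, 1, 0, -6, 0, 0, 0, 0, 1, 0, -10, 0, 0, 0, 0, 1, 0, -20, 0, 0, 0, 0, 1, 0, -25, 0, 0, 0, 0, 1, 0, -25, 0, 0, 0, 0, 1, 0, -25, 0, 0, 0, 0, 1, -10, -15, -20, 0, 0, 0, 1, 0, 0, -25, 0, 0, 0, 1, 0, 0, -25, 0, 0, 0, 1, 0, 0, -25, 0, 0, 0, 1, 0, 0, -25, 0, 0, 0, 1, 0, 0, -25, 0, 0, 0, 1, 0, 0, -20, 0, 0, 0, 1, 0, 0, -10, 0, 0, 0, 1, 0, 0, 0, 0, 0, 0]
}}

```text
time_s: 20.7
tool_pos: [503.3, 28.4, 247.6]
tcp_rot: [-1.571, -0.001, 0.075]
force: [1.1, -0.1, -0.3]
finger_gap: 0.997
```

Run:
```python
from h import *
from station import *
np.set_printoptions(linewidth=220)
t0=pickle.load(open("top.pkl","rb"));t=snapshot("top");s=snapshot("scene");s0=pickle.load(open("scene.pkl","rb"));l=pickle.load(open("low.pkl","rb"))
print(sense()['tool_pos'].round(1),sense()['force'].round(1))
# plate contour in top view: changes vs. start in press zone (white plate over black cassette), purple-ish tint
T=t['pixels'].astype(int)
reg=T[150:215,205:255];tint=cv2.GaussianBlur(((reg[...,0]+reg[...,2])/2-reg[...,1]).astype(np.float32),(0,0),1)
print("tint range",np.percentile(tint,[5,50,90,99]).round(1))
m=(tint>(np.percentile(tint,10)+np.percentile(tint,97))/2).astype(np.uint8)
n,lab,st,ce=cv2.connectedComponentsWithStats(m);i=1+np.argmax(st[1:,4])
c=max(cv2.findContours((lab==i).astype(np.uint8),0,1)[0],key=cv2.contourArea)
b=cv2.boxPoints(cv2.minAreaRect(c))+[205,150]
P=np.array([ray(t,q,67)[:2] for q in b]);print("plate corners",P.round(1).tolist(),"mid",P.mean(0).round(1))
for k in range(4):
    v=P[(k+1)%4]-P[k];print(np.hypot(*v).round(1),np.arctan2(v[1],v[0]).round(3))
# pin & scene change
print("scene rows\n",np.c_[np.arange(230,254),s['pixels'].mean(2).astype(int)[230:254,292:312]])
# bystanders changed? 
for nm,(u,v,w,h) in dict(bottle=(265,100,35,35),rack=(108,172,60,50),micro=(408,178,56,46)).items():
    print(nm,np.abs(T[v:v+h,u:u+w]-t0['pixels'][v:v+h,u:u+w].astype(int)).mean().round(1))
```

```text
[503.1  31.5 247.2] [-0.2  0.8 -0.3]
tint range [-3.5 -0.2  4.8  5.2]
plate corners [[633.7, 257.2], [645.0, 173.8], [478.9, 150.5], [468.1, 232.6]] mid [556.4 203.5]
84.2 -1.436
167.8 -3.002
82.9 1.701
167.5 0.148
scene rows
 [[230  99 101 100 104 101 101  98  99  96 100 110 109 116 121 122 123 122 127 122 120]
 [231 100 101 102  96 101 103 101  98 104 104 112 118 119 119 122 126 120 120 120 124]
 [232 103 102  99 101  99 102  98 100 101 111 120 122 125 123 122 123 124 125 124 124]
 [233 116 106 102 101 101  99 102 101 112 117 122 123 121 124 125 124 121 122 123 119]
 [234 142 125 119 119 115 108 102 110 117 121 123 122 126 125 124 125 122 123 119 123]
 [235 149 147 142 141 134 124 118 119 122 126 130 122 121 125 120 119 123 124 122 121]
 [236 148 152 152 149 144 138 127 121 125 123 124 126 127 127 123 123 122 123 124 122]
 [237 150 151 150 146 141 135 127 123 126 126 124 125 125 123 123 126 124 121 124 122]
 [238 150 149 147 143 131 126 127 122 124 121 120 117 122 125 124 126 123 121 123 122]
 [239 146 147 142 131 127 121 128 121 113 104 102 105 112 118 124 120 129 127 125 124]
 [2
[... 546 characters left out ...]
25 119  97  78  68  69  59  70  96 115 127 124 125 127 127]
 [247 107  84  86  99 112 122 122 120 102 100  86  89  96 109 124 125 124 126 129 122]
 [248 101  62  47  69  90 102 115 123 121 122 120 118 121 123 125 126 127 127 126 116]
 [249 101  45  20  29  46  70  84 104 112 119 124 128 128 125 123 126 124 121 118 100]
 [250 104  55  25  15  16  28  47  63  78  98 112 120 123 127 122 127 122 119 103  80]
 [251 114  83  55  39  20  18  13  25  36  60  76  95 110 113 123 127 117 104  87  74]
 [252 119  87  75  66  52  37  18  13  19  19  39  54  77  89  97 108 103  84  72  69]
 [253 113  90  78  81  73  65  53  46  29  11  13  24  37  57  72  82  79  72  72  73]]
bottle 9.7
rack 8.6
micro 10.5
```

Run:
```python
from h import *
from station import *
l=pickle.load(open("low.pkl","rb"));s=snapshot("scene");t=snapshot("top");t0=pickle.load(open("top.pkl","rb"));s0=pickle.load(open("scene.pkl","rb"))
g=lambda d:d['pixels'].mean(2).astype(np.float32)
# rigid registration of plate back part, low -> now (expect pure ~+0.5 px down)
for nm,(u,v,w,h) in dict(left=(286,236,16,14),right=(300,240,16,14),side=(314,222,14,16)).items():
    print(nm,[round(x,2) for x in cv2.phaseCorrelate(g(l)[v:v+h,u:u+w],g(s)[v:v+h,u:u+w],cv2.createHanningWindow((w,h),cv2.CV_32F))[0]])
sig=g(t)-g(t0);print("bg diff mean/sd",np.abs(t['pixels'][100:140,340:400].astype(int)-t0['pixels'][100:140,340:400]).mean().round(1))
for nm,(u,v,w,h) in dict(bottle=(190,225,45,60),rack=(372,255,70,60),micro=(130,145,50,36)).items():
    print(nm,[round(x,2) for x in cv2.phaseCorrelate(g(s0)[v:v+h,u:u+w],g(s)[v:v+h,u:u+w],cv2.createHanningWindow((w,h),cv2.CV_32F))[0]])
# overlay check: intensity step across predicted plate outline in scene, search yaw
m0=g(s);best=[]
th=67
pin=np.array([597.3,213])
for ps in np.arange(-.02,.19,.01):
  for dx in np.arange(-3,3.1,1):
   for dy in np.arange(-3,3.1,1):
    c,sn=np.cos(ps),np.sin(ps);H=pin+[dx,dy];val=0
    for hw,si in((30,1),(-30,-1)):
        a=np.linspace(-118,14,60)
        for off,wt in((-2.5,1),(2.5,-1)):
            b=hw+si*off
            uv=proj(s,np.c_[H[0]+c*a-sn*b,H[1]+sn*a+c*b,0*a+th]).astype(np.float32)
            q=cv2.remap(s['pixels'].astype(np.float32),uv[:,:1],uv[:,1:],1).reshape(-1,3)
            val=val+wt*np.r_[q if si==1 else q]
            # accumulate colour
        best_side=np.abs(val).sum();val=0
        best.append((ps,dx,dy,si,best_side))
B={}
for ps,dx,dy,si,v in best: B[(round(ps,3),dx,dy)]=B.get((round(ps,3),dx,dy),0)+v
print(sorted(B.items(),key=lambda k:-k[1])[:5])
```

```text
left [-0.24, 0.65]
right [0.33, 0.64]
side [0.17, 0.05]
bg diff mean/sd 11.0
bottle [0.47, -0.1]
rack [-0.13, -0.03]
micro [-0.2, 0.02]
[((np.float64(0.01), np.float64(0.0), np.float64(-1.0)), np.float32(6967.8604)), ((np.float64(0.0), np.float64(-1.0), np.float64(-2.0)), np.float32(6961.2188)), ((np.float64(0.01), np.float64(1.0), np.float64(-1.0)), np.float32(6959.8594)), ((np.float64(0.0), np.float64(0.0), np.float64(-2.0)), np.float32(6956.585)), ((np.float64(0.01), np.float64(-1.0), np.float64(-1.0)), np.float32(6955.7314))]
```

The outline search gave a yaw of about 0.01, against the 0.08 commanded, so I measure the edges directly, for plate and cassette alike.

```bash
cat > e.py <<'E'
from h import *
def edge(d,side,st,z,ps=.08,pin=(597.3,213),R=8,chan=None):
    """offsets (mm) of the strongest edge around lateral position `side` at stations st (mm from pin)"""
    im=cv2.GaussianBlur(d['pixels'].astype(np.float32),(0,0),.7);c,s=np.cos(ps),np.sin(ps)
    b=np.arange(-R,R+.01,.25)+side;acc=[]
    for a in st:
        W=[]
        for da in np.arange(-6,6.1,2):
            A=a+da;uv=proj(d,np.c_[pin[0]+c*A-s*b,pin[1]+s*A+c*b,0*b+z]).astype(np.float32)
            W.append(cv2.remap(im,uv[:,:1],uv[:,1:],1).reshape(-1,3))
        q=np.mean(W,0)
        g=np.linalg.norm(np.gradient(q,axis=0),axis=1);i=np.argmax(g);w=g*(abs(np.arange(len(g))-i)<10)
        acc.append(((b*w).sum()/w.sum(),g[i]))
    acc=np.array(acc);p=np.polyfit(st,acc[:,0],1)
    return acc.round(1)[:,0].tolist(),"yaw",round(ps+np.arctan(p[0]),3)
E
python3 - <<'E'
from e import *
from station import *
s=snapshot("scene");t=snapshot("top");s0=pickle.load(open("scene.pkl","rb"));t0=pickle.load(open("top.pkl","rb"))
st=np.arange(-110,8,13.)
for n,d in(("scene",s),("top",t)):
    for sd in(30,-30): print("plate",n,sd,edge(d,sd,st,67))
st=np.arange(-72,12,12.)
for n,d in(("scene",s0),("top",t0)):
    for sd in(21,-21): print("cass",n,sd,edge(d,sd,st,62))
E
```

```text
plate scene 30 ([36.2, 36.0, 35.9, 35.2, 28.6, 29.6, 29.6, 29.5, 29.9, 29.3], 'yaw', np.float64(0.009))
plate scene -30 ([-23.2, -23.5, -28.5, -30.7, -30.5, -31.4, -27.4, -30.1, -30.7, -30.8], 'yaw', np.float64(0.025))
plate top 30 ([27.4, 34.9, 35.2, 34.0, 34.1, 33.8, 34.0, 32.5, 32.6, 31.6], 'yaw', np.float64(0.084))
plate top -30 ([-24.4, -33.5, -34.4, -32.0, -35.5, -34.8, -34.5, -36.9, -36.6, -36.9], 'yaw', np.float64(0.009))
cass scene 21 ([24.2, 26.5, 23.5, 24.9, 25.0, 23.6, 24.8], 'yaw', np.float64(0.072))
cass scene -21 ([-20.4, -19.5, -19.9, -20.0, -21.4, -20.2, -19.5], 'yaw', np.float64(0.08))
cass top 21 ([18.0, 19.6, 19.3, 18.7, 18.5, 18.5, 18.2], 'yaw', np.float64(0.073))
cass top -21 ([-27.9, -25.6, -25.0, -26.8, -25.9, -27.2, -27.6], 'yaw', np.float64(0.07))
```

```bash
python3 -c "
from station import *
print(hand_in())"
```

```text
the job is handed in; nothing more can be done
None
```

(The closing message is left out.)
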